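# Set the transport lock of a lab shaker drive

### The arm

A 6-joint arm with a two-finger parallel gripper is mounted at the origin on the work surface. World frame = base frame: x ahead of the robot, y to its left, z up, the work surface at z = 0. Lengths are in m, angles in rad, forces in N, time in s.
With the tool pointing down it reaches from about 0.3 to 0.775 m from the base axis. Payload 14.6 kg.
Tool frame: the origin (TCP) lies between the finger pads; the fingertips stand 19 mm ahead of it and the grasp point (between the pads) is the TCP (ctrl.finger_overhang is the distance from the TCP to the fingertips, in m); z points along the fingers, y is the direction in which the jaws open and shut (so a half turn about z gives the same grasp; the last joint's range is limited). The gripper opens to 94 mm and grips with 3 to 60 N. Pads are 16 mm wide; open, the fingers measure 119 mm over their backs; the gripper's body (75 mm by 177 mm) begins 78 mm behind the grasp point.
Start: joints at [-1.322, 0.3, 1.521, -0, 1.321, -0.067], TCP at [0.171, -0.523, 0.224] pointing down, gripper open.
Joint ranges: [-3.03, 3.03], [-0.79, 2.21], [0.23, 2.52], [-1.04, 4.18], [0, 3.07], [-2.55, 2.55]. Speed limits (rad/s): [2.22, 2.22, 2.57, 3.14, 3.14, 3.14].

### API

Orientations are given as [roll, pitch, yaw] about the fixed x, y, z axes, in that order (R = Rz(yaw) Ry(pitch) Rx(roll)).
In Python, from station import ctrl gives the robot as it stands.
- The arm moves only by the tool send_rows, never from a script. Its argument "series" is a list of rows, each a list of 7 numbers: the turn, a rotation vector about the tool's x, y, z in degrees, then the shift along the tool's x, y, z in m, then the gripper's target within -1 to 1 (fully open at 1, half-way at 0, shut at -1). A call has 1 to 8 rows; each row is the pose to reach, as a shift and turn from the pose commanded when the call began, along the tool's axes at that moment; what a row does not reach only later rows make up. A row lasts 1/10 s, in which the tool goes at most 50 mm and 8.59 degrees, less where a joint would pass 70% of its speed; a pose out of reach is approached as far as the arm can. A call with a gripper value outside its range is refused whole. The fingers move at their own pace and stop on an object; "force" is the grip in N (left out, the last holds). Time passes only in rows, so rows that repeat a pose let the fingers close. It gives the time, the measured TCP pose, the force and the opening at its end, in the units of the state.
- ctrl.get_obs(): the state, without advancing time (a new reading comes with each control period).
- ctrl.camera(name): name is "side" or "top" or "wrist"; returns a dict with "pixels" (400x640x3 uint8, red, green, blue), "z_map" (400x640 float32, m along the optical axis (not along the pixel's ray), 0 where there is no reading), "fov_y" (degrees; the focal length in pixels is half the picture's height over the tangent of half this angle, whatever the lens; pixels are square), "cx", "cy" (the principal point, pixels), "R" (3x3) and "t" (3): a world point X has camera coordinates R X + t. Camera axes: x right, y down, z forward; pixel columns grow to the right and rows downward; lengths in m; the calibration is good to about 2 mm. A picture is of the moment at which its call begins.
- ctrl.hand_in(): hands the job in, once; it reports no verdict.
The state is a dict: "time_s": time; "qpos": joint angles; "joint_vel": joint speeds; "tau": joint torques, N m; "ee_pos": TCP position; "eef_rot": TCP orientation; "force": force on the tool from outside, world axes, zero at the start; "moment": the same for the moment, N m; "grip_width": finger opening in m.
Only numpy, scipy, OpenCV 4.12 (cv2) and the standard library are available. Lean on these libraries where they do the work, as an engineer would, in place of code of your own. Each camera call takes 0.05 s, during which the arm holds its last target.

### The job

Lock the shaker drive so that it can be moved: with fingertip pushes only, turn the slotted steel disc by one of its upright lugs until its slot lines up with the lock bar, then push the bar by its upright tab through the slot and fully home in the keeper beyond. Do not pinch the lugs or the tab between the fingers, do not lift the bar, and leave the glassware and other loose things where they stand.

Things in the scene. Friction and masses are not known exactly. Their poses are not given: they have to be found in the camera images.
- shaker: White shaker drive, fixed, deck 45 mm above the bench. Origin on the bench under the disc's axis; z up; +x is the way the lock bar is pushed. The housing spans x = -220 to +105, y = +-105 mm. On its deck along the x axis stand guide, disc and keeper. A jar and a vial stand loose on the deck, 80 mm or more from the x axis.
- guide (a point): Middle of the top of the bar's aluminium guide, at shaker x = -124, y = 0 mm, 67 mm above the bench. The guide spans shaker x = -202 to -47 mm, is 34 mm wide, and is open along the middle of its top, where the tab runs. Axes as the shaker's.
- keeper (a point): Middle of the top of the keeper, a roofed aluminium socket at shaker x = 60, y = 0 mm, 69 mm above the bench. It spans shaker x = 47 to 74 mm, is 39 mm wide, open towards the disc; its inner end wall at shaker x = 66 mm stops the bar. Axes as the shaker's.
- disc_center (a point): Top centre of the steel locking disc, on its axis, 65 mm above the bench. Radius 44 mm. A slot 23 mm wide with flared ends runs right across it between two raised half-moons, along this point's x axis. Slot and bar are in line when this axis is parallel to the shaker's x, either way round (the bar's tapered nose centres errors up to about 0.1 rad).
- disc (a joint): Angle of the disc about its upright axis, rad, growing anticlockwise seen from above: 0 and 3.14 are both in line with the bar, 1.57 is crosswise. It starts at 0.55 to 2.59, may be turned either way between stops at -0.35 and 3.49, and stays where it is left (friction 0.06 N m, about 2.5 N at a lug).
- bar: Flat steel lock bar, 128 x 18 x 10 mm, 0.18 to 0.29 kg, captive in its guide but free to slide with 1 to 3 N (play 1.5 mm sideways, 2 mm up). Origin at the tip of its tapered nose, underside, 51 mm above the bench; +x points out of the nose. The nose starts at shaker x = -66 to -50 mm; fully home it is at +66 mm. An upright tab, 36 wide, 12 thick, stands 121 mm behind the nose tip (its centre).
- tab (a point): Middle of the top edge of the bar's upright steel tab, 121 mm behind the nose tip, 101 mm above the bench. The tab is 12 mm thick along the bar, 36 wide across it, and spans 70 to 101 mm above the bench; push its rear face (the one away from the disc) towards +x. Axes as the bar's.
- lug1 (a point): Middle of the top edge of lug 1, which stands on the half-moon on the disc's +y side, at disc x = 0, y = +25 mm. Upright steel lug 10 mm thick (along disc x), 22 wide (along y, radially: 14 to 36 mm from the axis), spanning 65 to 101 mm above the bench. Push either broad face to turn the disc. Axes as disc_center's.
- lug2 (a point): Middle of the top edge of lug 2, which stands on the half-moon on the disc's -y side, at disc x = 0, y = -25 mm. Upright steel lug 10 mm thick (along disc x), 22 wide (along y, radially: 14 to 36 mm from the axis), spanning 65 to 101 mm above the bench. Push either broad face to turn the disc. Axes as disc_center's.
- vial: Bystander, loose, to be left alone: small clear capped vial, 24 mm across, 42 high, on the shaker's deck. Origin at the centre of its underside.
- jar: Bystander, loose, to be left alone: small clear jar with black cap, 34 mm across, 36 high, on the shaker's deck. Origin at the centre of its underside.
- media_bottle: Bystander, loose, to be left alone: clear bottle with blue cap, 72 mm across, 160 high. Origin at the centre of its underside.
- flask: Bystander, loose, to be left alone: amber conical flask, 82 mm across, 120 high. Origin at the centre of its underside.
- beaker: Bystander, loose, to be left alone: clear beaker, 70 mm across, 85 high. Origin at the centre of its underside.
- tip_box: Bystander, loose, to be left alone: yellow tip box with clear lid, 122 x 87 x 63 mm. Origin at the centre of its underside.
- timer: Bystander, loose, to be left alone: black timer, 50 x 30 x 28 mm. Origin at the centre of its underside.
There are look-alikes about, which are no part of the job. Several things have the shape of the bar; the one meant has the colours described above.

How it is judged:
On the way, in this order (a step that is already met when the one before it is completed fails the run):
1. the disc is turned so that its slot is in line with the bar (within 0.12 rad) (angle between the x axis of disc_center and the x axis of shaker, either way round below 0.12 rad), for 0.1 s.
2. the bar is through the slot, its nose in the keeper (x of bar in the frame of shaker above 0.06 m), for 0.1 s.
At the end, for the whole second after the job is handed in: The bar lies through the disc's slot with its nose in the keeper, within 6 mm of fully home and 5 mm of the centre line, unlifted; the slot is within 0.12 rad of the bar's line; bar and disc are at rest (angle between the x axis of disc_center and the x axis of shaker, either way round below 0.12 rad and x of bar in the frame of shaker above 0.06 m and y of bar in the frame of shaker between -0.005 and 0.005 m and z of bar in the frame of shaker between 0.045 and 0.056 m and linear speed of bar below 0.01 m/s and velocity of joint disc between -0.05 and 0.05 rad/s); the robot touches nothing.
It fails at once if the bar is lifted out of its guide (raised more than 5 mm or tipped more than 0.15 rad) (z of bar in the frame of shaker above 0.056 m or angle between bar's own z axis and vertical above 0.15 rad).
It fails at once if the tab or a lug is pinched between the fingers (more than 2 N on its front half and on its back half at once) ((contact force between the fingers and bar_c2 above 2 N and contact force between the fingers and bar_c3 above 2 N) or (contact force between the fingers and disc_c3 above 2 N and contact force between the fingers and disc_c4 above 2 N) or (contact force between the fingers and disc_c5 above 2 N and contact force between the fingers and disc_c6 above 2 N)).
It fails at once if a bystander is moved more than 20 mm (distance of any of vial, jar, media_bottle, flask, beaker, tip_box, timer from where it was at the start of the episode above 0.02 m).
It also fails if it takes over 48 s, if anything falls off the work surface, if the arm or the gripper's body presses on something with over 40 N, if the wrist force passes 120 N, or if a joint passes its speed limit or range.

## Working session

There is one attempt and no reset: what is moved stays moved. The work goes in short steps, Python scripts to look and compute and a tool call to move; the robot and the scene stay as the last step left them, time stands still between calls to the robot, and variables do not carry over. Pictures are saved under pics/ and viewed, and the job is handed in when it is done.

Besides the shell and the picture viewer there is one more tool, called after "Emit:" as name(argument=value, ...), one argument or row to a line, values as JSON. send_rows: Moves the arm, as the interface text tells. Its arguments: {"type":"object","properties":{"series":{"type":"array"},"force":{"type":"number"}},"required":["series"]}

```bash
ls; mkdir -p pics
python3 - <<'E'
from station import ctrl
import cv2,numpy as np
o=ctrl.get_obs()
print({k:np.round(v,3) for k,v in o.items()})
for n in ["side","top","wrist"]:
    c=ctrl.camera(n)
    cv2.imwrite(f"pics/{n}0.png",c["pixels"][:,:,::-1])
    np.savez(f"{n}0.npz",**c)
    print(n,c["fov_y"],c["cx"],c["cy"],np.round(c["R"],3),np.round(c["t"],3))
E
```

```text
pics
{'time_s': np.float64(0.0), 'qpos': array([-1.322,  0.3  ,  1.522, -0.   ,  1.321, -0.067]), 'joint_vel': array([-0.001, -0.002,  0.001,  0.   , -0.001, -0.001]), 'tau': array([ 0.0000e+00, -5.3181e+01, -3.5274e+01,  7.1000e-02,  2.4000e-02,
       -0.0000e+00]), 'ee_pos': array([ 0.171, -0.523,  0.224]), 'eef_rot': array([-3.14 , -0.   ,  0.316]), 'force': array([ 0.196, -0.046, -0.387]), 'moment': array([-0.025,  0.031,  0.029]), 'grip_width': np.float64(0.094)}
side 44.511151018919264 322.8203077709849 199.39365198507195 [[-0.993 -0.12  -0.004]
 [-0.084  0.72  -0.689]
 [ 0.085 -0.684 -0.725]] [0.479 0.117 1.307]
top 53.92781527815418 318.93918011269074 201.232898066149 [[ 0.027 -0.999  0.028]
 [-0.988 -0.031 -0.152]
 [ 0.152 -0.024 -0.988]] [-0.029  0.464  1.163]
wrist 60.11732036004286 311.95772301665255 196.84285792442554 [[ 0.311 -0.95  -0.001]
 [-0.918 -0.3    0.26 ]
 [-0.248 -0.08  -0.966]] [-0.549 -0.027  0.392]
```

View pics/side0.png

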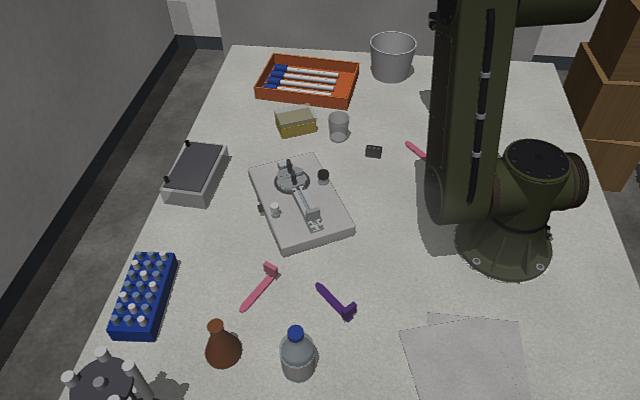

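View pics/top0.png

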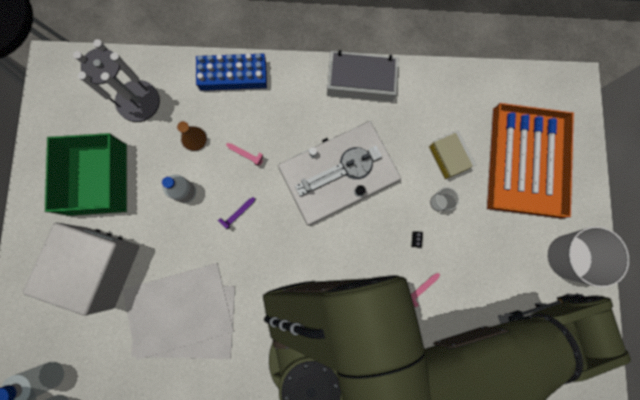

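View pics/wrist0.png

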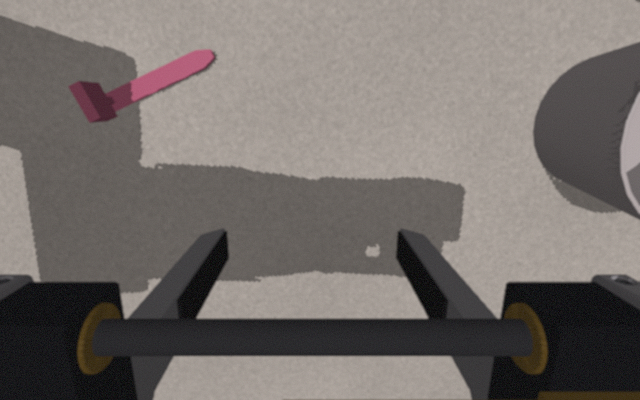

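The top view shows four bar-like things: pink bars at (245,153) and (425,287), a purple one at (238,212), and the steel one in the white shaker at about (325,180). The description means the steel one. I'll check it in a close crop.

```bash
cat > h.py <<'E'
import numpy as np,cv2
from station import ctrl
def f(c): return 200/np.tan(np.radians(float(c["fov_y"]))/2)
def pix2w(c,u,v,z):
    R=c["R"];t=c["t"];o=-R.T@t
    d=R.T@np.array([(u-c["cx"])/f(c),(v-c["cy"])/f(c),1.]); return o+d*(z-o[2])/d[2]
def w2pix(c,X):
    p=c["R"]@np.asarray(X)+c["t"]; return p[0]/p[2]*f(c)+c["cx"],p[1]/p[2]*f(c)+c["cy"]
def cloud(c):
    z=c["z_map"];v,u=np.mgrid[0:400,0:640]
    P=np.stack([(u-c["cx"])/f(c)*z,(v-c["cy"])/f(c)*z,z],-1)-c["t"]
    return P@c["R"]
def crop(c,x0,y0,x1,y1,s,name):
    im=np.ascontiguousarray(c["pixels"][y0:y1,x0:x1,::-1]);cv2.imwrite(name,cv2.resize(im,None,fx=s,fy=s,interpolation=cv2.INTER_CUBIC))
E
python3 - <<'E'
from h import *
c=dict(np.load("top0.npz"));crop(c,270,110,410,230,5,"pics/topcrop0.png")
P=cloud(c)
m=(abs(P[...,2]-0.045)<0.006)&(c["z_map"]>0)
m[:110]=0;m[230:]=0;m[:,:270]=0;m[:,410:]=0
q=P[m][:,:2]; r=cv2.minAreaRect(q.astype(np.float32)*1000);print(r,cv2.boxPoints(r))
c=dict(np.load("side0.npz"));crop(c,240,145,360,260,5,"pics/sidecrop0.png")
E
```

```text
((558.5377807617188, -73.50611877441406), (211.28941345214844, 324.56475830078125), 28.181886672973633) [[ 388.7755    19.64508]
 [ 542.05835 -266.44342]
 [ 728.30005 -166.65732]
 [ 575.0172   119.43118]]
```

View pics/topcrop0.png

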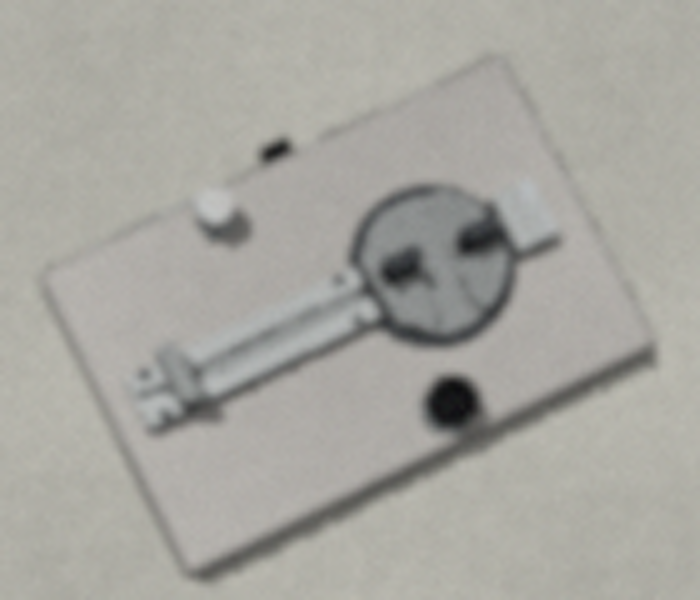

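View pics/sidecrop0.png

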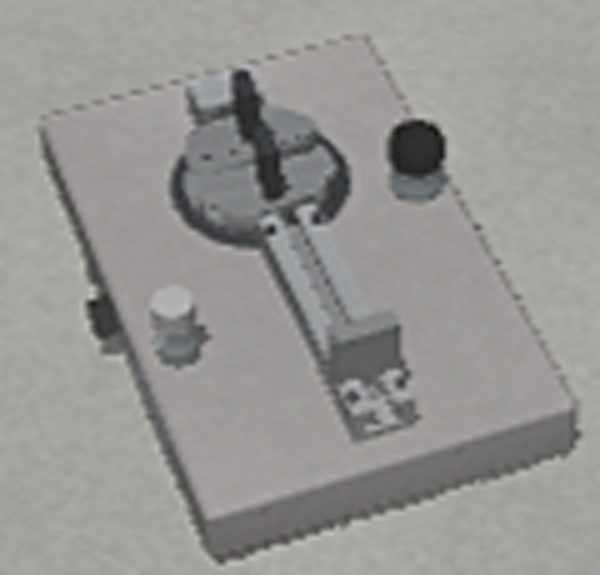

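The close crops show the steel bar in its guide with the tab at crop (180,370). The disc is at (437,262) with dark lugs at (402,267) and (482,238), and the keeper is at (530,215). The slot is roughly crosswise. Next I'll measure the lugs, tab and disc.

```bash
cat >> h.py <<'E'
TH=np.radians(-61.82);S0=np.array([.5857,-.1242]);Rs=np.array([[np.cos(TH),-np.sin(TH)],[np.sin(TH),np.cos(TH)]])
def toS(p): return (np.asarray(p)[...,:2]-S0)@Rs
def toW(p): return S0+Rs@np.asarray(p)
E
python3 - <<'E'
from h import *
for n in ["top","side"]:
    c=dict(np.load(n+"0.npz"));P=cloud(c);ok=c["z_map"]>0
    s=toS(P)*1000;z=P[...,2]*1000
    m=ok&(abs(z-45)<5)&(s[...,0]>-240)&(s[...,0]<120)&(abs(s[...,1])<120)
    r=cv2.minAreaRect((P[m][:,:2]*1000).astype(np.float32));print(n,"deck",r,np.median(z[m]))
    dark=(c["pixels"].max(-1)<70)
    m=ok&(z>75)&(z<108)&(np.hypot(s[...,0],s[...,1])<50)
    k,l,st,ce=cv2.connectedComponentsWithStats(m.astype(np.uint8))
    for i in range(1,k):
        for lo in(75,92):
            q=(l==i)&(z>lo); print(" lug",i,q.sum(),"mean",np.round(s[q].mean(0),1) if q.any() else 0,np.round(np.percentile(z[q],95),1) if q.any() else 0)
    q=m&(z>92);
    if q.sum()>5: print(" line",np.ravel(cv2.fitLine(s[q].astype(np.float32),2,0,.1,.1)))
    m=ok&(z>78)&(z<108)&(s[...,0]<-150)&(abs(s[...,1])<35)
    print(" tab",m.sum(),np.round(np.percentile(s[m],[3,50,97],axis=0),1).tolist(), "top",np.round(s[m&(z>95)].mean(0),1))
    m=ok&(z>58)&(z<72)&(abs(s[...,1])<30)&(s[...,0]<-45)&(s[...,0]>-210)
    print(" guide",np.round(np.percentile(s[m],[2,50,98],axis=0),1).tolist())
    m=ok&(z>50)&(z<72)&(np.hypot(s[...,0],s[...,1])<47)&(abs(s[...,0])<42)
    print(" disc",cv2.minEnclosingCircle(s[m].astype(np.float32)))
    m=ok&(z>60)&(z<110)&((abs(s[...,1])>70))&(abs(s[...,1])<105)&(abs(s[...,0]+60)<160)
    k,l,st,ce=cv2.connectedComponentsWithStats(m.astype(np.uint8))
    for i in range(1,k):
        if (l==i).sum()>8: print(" by",np.round(s[l==i].mean(0),1),z[l==i].max())
E
```

```text
top deck ((557.9502563476562, -73.78634643554688), (209.20599365234375, 324.1264343261719), 28.03392219543457) 44.364643364973944
 lug 1 42 mean [23.7 -3.2] 102.9
 lug 1 30 mean [24.8 -2.4] 103.1
 lug 2 37 mean [-26.3   0.5] 103.6
 lug 2 30 mean [-25.9   1. ] 104.6
 line [ 0.99783486 -0.06576946 -0.5220052  -0.7389811 ]
 tab 236 [[-799.9, -32.4], [-757.1, -1.3], [-169.9, 31.3]] top [-543.5   -1.8]
 guide [[-198.3, -17.5], [-116.5, -0.1], [-50.2, 16.2]]
 disc ((0.9180879592895508, 0.7421588897705078), 46.062469482421875)
 by [-108.8   81.6] 89.776255641812
 by [-34.2 -85.2] 85.52148132444735
side deck ((564.3939208984375, -69.34144592285156), (217.65249633789062, 329.4007263183594), 28.36323356628418) 45.25619223622271
 lug 1 110 mean [-5.2  4.2] 102.5
 lug 1 64 mean [-2.   3.7] 103.1
 line [ 0.9971298  -0.07571095 -2.0259154   3.7024417 ]
 tab 137 [[-182.8, -14.0], [-178.9, 4.0], [-168.2, 20.8]] top [-175.4    3.6]
 guide [[-201.9, -13.4], [-112.4, 3.9], [-49.8, 20.2]]
 disc ((-0.5771942138671875, 1.2858078479766846), 45.70610427856445)
 by [-38.3 -81.6] 85.93911053132423
 by [-112.6   87.4] 93.49055442084178
```

```bash
cat >> h.py <<'E'
S0=toW(np.array([-.001,.0017]))
def plan(sx,sy,tipz,syaw_deg):
    """tool-frame shift/turn from present measured pose to fingertip at shaker (mm), tool x at shaker angle"""
    from scipy.spatial.transform import Rotation as Ro
    o=ctrl.get_obs();A=Ro.from_euler('xyz',o["eef_rot"])
    B=Ro.from_euler('xyz',[np.pi,0,np.radians(syaw_deg)+TH])
    w=toW(np.array([sx,sy])/1000);X=np.array([w[0],w[1],tipz/1000+.019])
    return np.round(np.r_[np.degrees((A.inv()*B).as_rotvec()),A.inv().apply(X-o["ee_pos"])],4).tolist()
def where():
    o=ctrl.get_obs();p=o["ee_pos"];return "t",round(float(o["time_s"]),2),"tip S",np.round(toS(p)*1000,1),round(p[2]*1000-19,1),"yawS",round(float(np.degrees(o["eef_rot"][2]-TH)),1),o["eef_rot"][:2].round(3),"F_S",np.round(o["force"][:2]@Rs,1),o["force"][2].round(1),o["qpos"].round(2),o["grip_width"].round(3)
E
python3 -c "
from h import *
print(where());print(plan(-27,-40,180,178))"
```

```text
Traceback (most recent call last):
  File "h.py", line 27, in where
    o=ctrl.get_obs();p=o["ee_pos"];return "t",round(float(o["time_s"]),2),"tip S",np.round(toS(p)*1000,1),round(p[2]*1000-19,1),"yawS",round(float(np.degrees(o["eef_rot"][2]-TH)),1),o["eef_rot"][:2].round(3),"F_S",np.round(o["force"][:2]@Rs,1),o["force"][2].round(1),o["qpos"].round(2),o["grip_width"].round(3)
                                                                                                                                                                                                                                                                                              ^^^^^^^^^^^^^^^^^^^^^
AttributeError: 'float' object has no attribute 'round'
```

```bash
sed -i 's/o\["grip_width"\].round(3)/round(float(o["grip_width"]),3)/' h.py
python3 -c "
from h import *
print(where());print(plan(-27,-40,180,178))"
```

```text
('t', 0.15, 'tip S', array([ 156.3, -555.6]), np.float64(205.1), 'yawS', 79.9, array([-3.141, -0.   ]), 'F_S', array([-0.2,  0.8]), np.float64(-0.9), array([-1.32,  0.3 ,  1.52,  0.  ,  1.32, -0.07]), 0.094)
[-0.0309, -0.0433, -98.0841, 0.4755, -0.2707, 0.0253]
```

Emit:
send_rows(
  series=[
    [0, 0, -98, 0.475, -0.27, 0.025, -1],
    [0, 0, -98, 0.475, -0.27, 0.025, -1],
    [0, 0, -98, 0.475, -0.27, 0.025, -1],
    [0, 0, -98, 0.475, -0.27, 0.025, -1],
    [0, 0, -98, 0.475, -0.27, 0.025, -1],
    [0, 0, -98, 0.475, -0.27, 0.025, -1],
    [0, 0, -98, 0.475, -0.27, 0.025, -1],
    [0, 0, -98, 0.475, -0.27, 0.025, -1],
  ],
  force=20,
)

```text
time_s: 0.95
ee_pos: [0.4407, -0.2254, 0.2061]
eef_rot: [3.141, 0.0, 1.522]
force: [0.2, -0.4, -1.2]
grip_width: 0.0332
```

```bash
python3 -c "
from h import *
print(where());print(plan(-27,-40,180,178))"
```

```text
('t', 0.95, 'tip S', array([  21.7, -177.3]), np.float64(187.1), 'yawS', 149.0, array([3.141, 0.   ]), 'F_S', array([0.4, 0. ]), np.float64(-1.2), array([-0.55,  0.19,  1.7 , -0.  ,  1.25, -0.5 ]), 0.033)
[0.0045, 0.0065, -28.9784, 0.1124, 0.0926, 0.0071]
```

Emit:
send_rows(
  series=[
    [0, 0, -26, 0.105, 0.085, 0.007, -1],
    [0, 0, -26, 0.105, 0.085, 0.007, -1],
    [0, 0, -26, 0.105, 0.085, 0.007, -1],
    [0, 0, -26, 0.105, 0.085, 0.007, -1],
    [0, 0, -26, 0.105, 0.085, 0.007, -1],
    [0, 0, -26, 0.105, 0.085, 0.007, -1],
    [0, 0, -26, 0.105, 0.085, 0.007, -1],
  ],
)

```text
time_s: 1.65
ee_pos: [0.5298, -0.1279, 0.1993]
eef_rot: [3.142, 0.0, 1.967]
force: [-0.6, 0.2, 0.7]
grip_width: 0.0007
```

```bash
python3 -c "
from h import *
print(where());print(plan(-27,-40,180,178))
for n in ('wrist','top'):
    c=ctrl.camera(n);np.savez(n+'1.npz',**c);cv2.imwrite('pics/%s1.png'%n,c['pixels'][:,:,::-1])
"
```

```text
('t', 1.65, 'tip S', array([-22.1, -52.7]), np.float64(180.3), 'yawS', 174.5, array([3.142, 0.   ]), 'F_S', array([-0.5, -0.4]), np.float64(0.7), array([-0.3 ,  0.31,  1.57, -0.  ,  1.26, -0.7 ]), 0.001)
[0.0019, 0.0045, -3.4691, 0.0061, 0.0122, 0.0003]
```

View pics/wrist1.png

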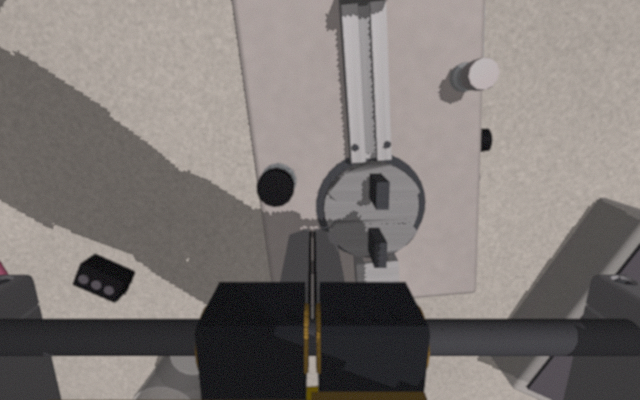

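The wrist view shows the guide at (365,80), lug 1 (nearer the guide) at (379,190), lug 2 at (377,247), the jar at (276,187) and the vial at (480,73). I'll use it to refine the frame.

```bash
cat > m.py <<'E'
import sys
from h import *
c=dict(np.load(sys.argv[1]));P=cloud(c);ok=c["z_map"]>0
s=toS(P)*1000;z=P[...,2]*1000;ok[280:]=0
m=ok&(z>92)&(z<108)&(np.hypot(s[...,0],s[...,1])<45)
k,l,st,ce=cv2.connectedComponentsWithStats(m.astype(np.uint8))
for i in range(1,k):
    q=l==i
    if q.sum()>15: print("lug",q.sum(),cv2.minAreaRect(s[q].astype(np.float32)),ce[i],np.median(z[q]))
m=ok&(z>60)&(z<72)&(abs(s[...,1])<28)&(s[...,0]<-40)&(s[...,0]>-210)
if m.any(): print("guide",cv2.minAreaRect(s[m].astype(np.float32)))
m=ok&(abs(z-65)<4)&(np.hypot(s[...,0],s[...,1])<47)&(abs(s[...,0])<42)
if m.any():print("disc",cv2.minEnclosingCircle(s[m].astype(np.float32)))
m=ok&(z>92)&(z<108)&(s[...,0]<-50)&(s[...,0]>-210)&(abs(s[...,1])<30)
if m.sum()>10: print("tab",cv2.minAreaRect(s[m].astype(np.float32)))
E
python3 m.py wrist1.npz; python3 m.py top1.npz
```

```text
lug 444 ((-24.555988311767578, 2.3132710456848145), (10.477306365966797, 22.64423370361328), 85.62388610839844) [381.02027027 193.9527027 ] 101.36710496261774
lug 417 ((25.1483154296875, -1.6458959579467773), (10.293002128601074, 22.716259002685547), 85.59736633300781) [378.98321343 252.67625899] 101.33519619058559
guide ((-104.97850036621094, 0.4109344482421875), (129.9178466796875, 34.34303665161133), 0.005341899115592241)
disc ((0.784106969833374, 0.19401828944683075), 44.54195785522461)
guide ((-120.22761535644531, -1.998636245727539), (34.85028839111328, 159.62171936035156), 89.94076538085938)
disc ((-27.319746017456055, 20.203527450561523), 22.178482055664062)
tab ((-173.6722412109375, -1.8109245300292969), (11.333227157592773, 35.96747589111328), 0.3815571963787079)
```

```bash
python3 -c "
from h import *
print(where());print(plan(-29.3,-30,180,175.5));print(plan(-29.3,-30,78,175.5))
"
```

```text
('t', 1.75, 'tip S', array([-22.1, -52.5]), np.float64(180.4), 'yawS', 174.6, array([3.141, 0.   ]), 'F_S', array([-0.5, -0.1]), np.float64(-0.3), array([-0.3 ,  0.31,  1.57, -0.  ,  1.26, -0.7 ]), 0.001)
[0.0113, 0.0113, -0.9382, 0.0093, 0.0218, 0.0004]
[0.0113, 0.0113, -0.9382, 0.0093, 0.0217, 0.1024]
```

Emit:
send_rows(
  series=[
    [0, 0, -0.9, 0.009, 0.022, 0, -1],
    [0, 0, -0.9, 0.009, 0.022, 0.02, -1],
    [0, 0, -0.9, 0.009, 0.022, 0.05, -1],
    [0, 0, -0.9, 0.009, 0.022, 0.08, -1],
    [0, 0, -0.9, 0.009, 0.022, 0.102, -1],
    [0, 0, -0.9, 0.009, 0.022, 0.102, -1],
    [0, 0, -0.9, 0.009, 0.022, 0.102, -1],
  ],
)

```text
time_s: 2.45
ee_pos: [0.5473, -0.1106, 0.0979]
eef_rot: [3.141, 0.0, 1.985]
force: [0.3, -0.1, 0.7]
grip_width: 0.0005
```

```bash
python3 -c "
from h import *
print(where())
c=ctrl.camera('wrist');cv2.imwrite('pics/w2.png',c['pixels'][:,:,::-1])
c=ctrl.camera('side');crop(c,240,125,360,225,5,'pics/s2.png')
phi0=175.5
o=ctrl.get_obs()
for d in (18,):
  for k in range(0,13):
    ph=np.radians(phi0-k*7.5)
    p=27*np.array([np.cos(ph),np.sin(ph)])-d*np.array([np.sin(ph),-np.cos(ph)])
    print(k,plan(p[0],p[1],78,phi0-k*7.5)[2:5])
"
```

```text
('t', 2.45, 'tip S', array([-29.1, -29.2]), np.float64(78.9), 'yawS', 175.5, array([3.141, 0.   ]), 'F_S', array([0.2, 0.2]), np.float64(0.7), array([-0.27,  0.45,  1.62,  0.  ,  1.06, -0.68]), 0.0)
0 [0.0445, 0.0004, 0.0129]
1 [7.5445, 0.0025, 0.0166]
2 [15.0445, 0.0041, 0.0205]
3 [22.5444, 0.0052, 0.0246]
4 [30.0444, 0.0058, 0.0288]
5 [37.5444, 0.0058, 0.033]
6 [45.0444, 0.0052, 0.0373]
7 [52.5444, 0.0041, 0.0414]
8 [60.0444, 0.0025, 0.0453]
9 [67.5444, 0.0003, 0.0489]
10 [75.0444, -0.0023, 0.0523]
11 [82.5444, -0.0053, 0.0553]
12 [90.0444, -0.0086, 0.0579]
```

View pics/w2.png

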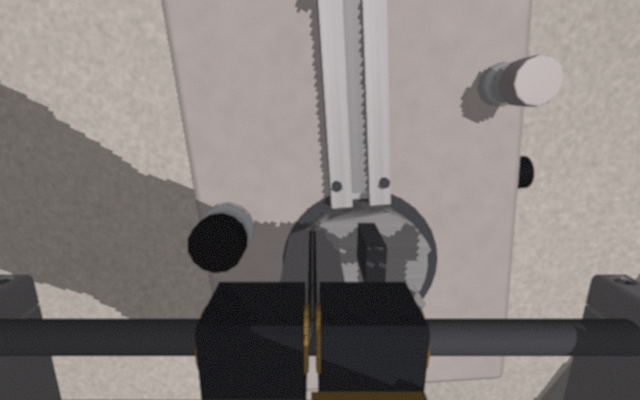

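View pics/s2.png

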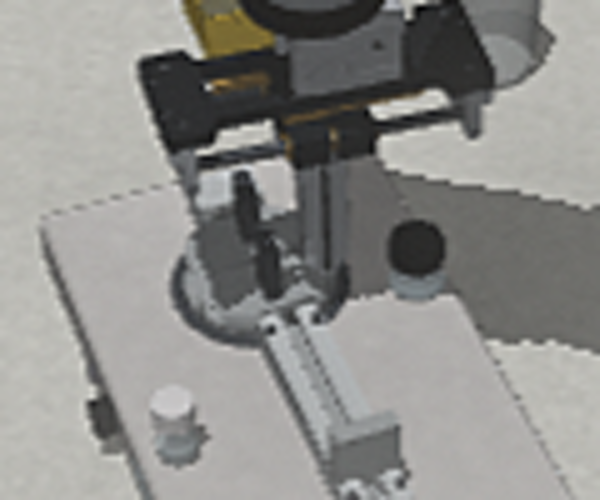

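The closed fingers stand beside lug 1 with a gap (wrist view: tip at (313,235), lug at (370,235)). Next is the arc push.

Emit:
send_rows(
  series=[
    [0, 0, 0, 0, 0.007, 0, -1],
    [0, 0, 0, 0.0004, 0.0125, 0, -1],
    [0, 0, 4, 0.0015, 0.0147, 0, -1],
    [0, 0, 9, 0.0029, 0.0174, 0, -1],
    [0, 0, 15, 0.0041, 0.0205, 0, -1],
    [0, 0, 22.5, 0.0052, 0.0246, 0, -1],
    [0, 0, 30, 0.0058, 0.0288, 0, -1],
    [0, 0, 30, 0.0058, 0.0288, 0, -1],
  ],
)

```text
time_s: 3.35
ee_pos: [0.5718, -0.0929, 0.0975]
eef_rot: [3.141, 0.0, 1.46]
force: [0.4, -0.4, 0.3]
grip_width: 0.0002
```

```bash
python3 -c "
from h import *
print(where())
c=ctrl.camera('wrist');cv2.imwrite('pics/w3.png',c['pixels'][:,:,::-1])
c=ctrl.camera('side');crop(c,240,125,360,225,5,'pics/s3.png');np.savez('side3.npz',**c)
phi0=175.5
for d in (18,):
  for k in range(4,13):
    ph=np.radians(phi0-k*7.5)
    p=27*np.array([np.cos(ph),np.sin(ph)])-d*np.array([np.sin(ph),-np.cos(ph)])
    print(k,plan(p[0],p[1],78,phi0-k*7.5)[2:5])
"; python3 m.py side3.npz
```

```text
('t', 3.35, 'tip S', array([-33.2,   0.8]), np.float64(78.5), 'yawS', 145.5, array([3.141, 0.   ]), 'F_S', array([0.5, 0.2]), np.float64(0.3), array([-0.22,  0.49,  1.56,  0.  ,  1.08, -0.11]), 0.0)
4 [0.3128, -0.0005, 0.0005]
5 [7.8128, 0.0016, 0.0041]
6 [15.3128, 0.0032, 0.0081]
7 [22.8128, 0.0043, 0.0122]
8 [30.3128, 0.0048, 0.0164]
9 [37.8128, 0.0048, 0.0206]
10 [45.3128, 0.0042, 0.0248]
11 [52.8128, 0.0031, 0.0289]
12 [60.3128, 0.0014, 0.0328]
lug 48 ((-29.21450424194336, 14.705074310302734), (37.06639099121094, 18.07586669921875), 17.524707794189453) [290.29166667 176.20833333] 99.89371672996752
guide ((-122.09796142578125, 1.4080753326416016), (163.80950927734375, 35.78132247924805), 0.30362895131111145)
disc ((-0.9850471615791321, 0.9841015934944153), 45.59816360473633)
tab ((-118.33403015136719, -6.08051872253418), (36.441619873046875, 133.2088165283203), 81.9004135131836)
```

View pics/s3.png

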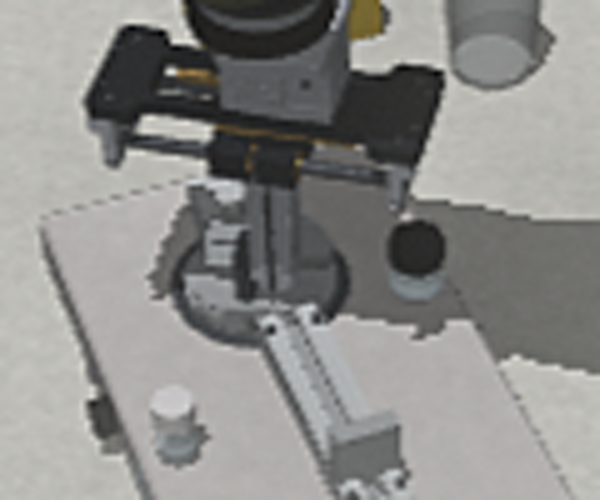

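View pics/w3.png

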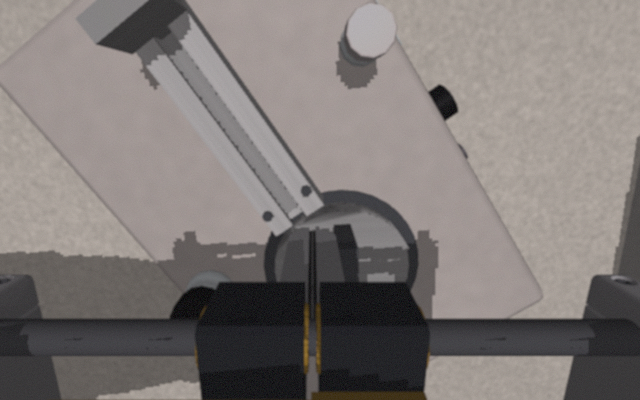

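Lug 1 is turning with the tip: in the wrist view it is at (345,255), beside the fingers and parallel to them. I'll carry on round the arc.

Emit:
send_rows(
  series=[
    [0, 0, 7.8, 0.0016, 0.0041, 0, -1],
    [0, 0, 15.3, 0.0032, 0.0081, 0, -1],
    [0, 0, 22.8, 0.0043, 0.0122, 0, -1],
    [0, 0, 30.3, 0.0048, 0.0164, 0, -1],
    [0, 0, 37.8, 0.0048, 0.0206, 0, -1],
    [0, 0, 45, 0.0042, 0.0247, 0, -1],
    [0, 0, 51, 0.0034, 0.028, 0, -1],
    [0, 0, 54, 0.0029, 0.0297, 0, -1],
  ],
)

```text
time_s: 4.25
ee_pos: [0.6013, -0.0933, 0.0972]
eef_rot: [-3.141, -0.001, 0.519]
force: [0.5, 3.5, 0.6]
grip_width: 0.0004
```

```bash
python3 -c "
from h import *
print(where())
c=ctrl.camera('wrist');cv2.imwrite('pics/w4.png',c['pixels'][:,:,::-1]);np.savez('w4.npz',**c)
c=ctrl.camera('side');crop(c,240,125,360,225,5,'pics/s4.png');np.savez('side4.npz',**c)
"
```

```text
('t', 4.25, 'tip S', array([-18.9,  26.6]), np.float64(78.2), 'yawS', 91.6, array([-3.141e+00, -1.000e-03]), 'F_S', array([-2.8,  2.1]), np.float64(0.6), array([-0.21,  0.55,  1.47,  0.  ,  1.12,  0.84]), 0.0)
```

View pics/s4.png

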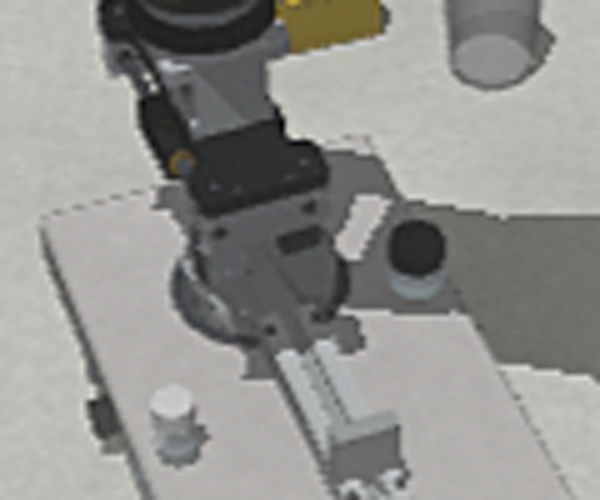

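View pics/w4.png

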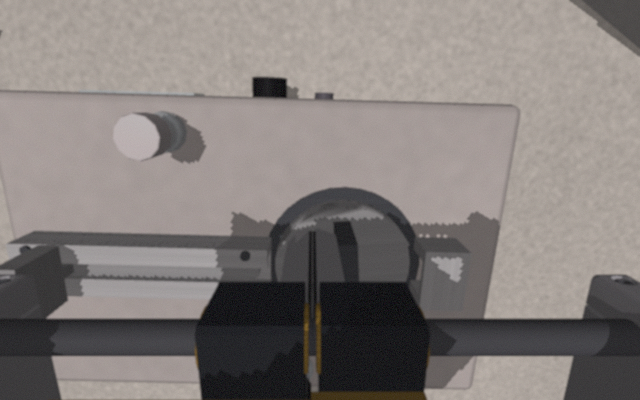

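Lug 1 is now nearly square to the guide, at (345,250) in the wrist view. I'll back off, rise, and look down at the disc.

Emit:
send_rows(
  series=[
    [0, 0, 0, 0, -0.012, 0, -1],
    [0, 0, 0, 0, -0.015, -0.02, -1],
    [0, 0, 0, -0.02, -0.015, -0.06, -1],
    [0, 0, 0, -0.06, -0.015, -0.1, -1],
    [0, 0, 0, -0.085, -0.02, -0.1, -1],
    [0, 0, 0, -0.085, -0.02, -0.1, -1],
    [0, 0, 0, -0.085, -0.02, -0.1, -1],
  ],
)

```text
time_s: 5.05
ee_pos: [0.517, -0.1182, 0.1975]
eef_rot: [3.141, -0.001, 0.521]
force: [0.5, 1.2, -0.8]
grip_width: 0.0004
```

```bash
python3 -c "
from h import *
print(where())
c=ctrl.camera('wrist');cv2.imwrite('pics/w5.png',c['pixels'][:,:,::-1]);np.savez('w5.npz',**c)
c=ctrl.camera('side');np.savez('side5.npz',**c);c=ctrl.camera('top');np.savez('top5.npz',**c)
print(plan(-215,0,150,90))
"; python3 m.py w5.npz;python3 m.py side5.npz
```

```text
('t', 5.05, 'tip S', array([-36.8, -59.4]), np.float64(178.5), 'yawS', 91.6, array([ 3.141e+00, -1.000e-03]), 'F_S', array([-0.8,  0.9]), np.float64(-0.8), array([-0.29,  0.28,  1.61,  0.  ,  1.25,  0.76]), 0.0)
[-0.0365, 0.0321, 1.6546, 0.0639, -0.1765, 0.0276]
lug 509 ((-1.9463376998901367, 25.975074768066406), (10.17287826538086, 21.8007755279541), 4.442751407623291) [364.52652259  91.41257367] 101.53127904474616
lug 456 ((2.41243839263916, -23.703210830688477), (10.255242347717285, 22.010053634643555), 5.016608715057373) [365.94736842 160.17105263] 101.49608191648728
guide ((-121.31956481933594, 0.5923919677734375), (35.64912414550781, 161.86190795898438), 89.61634826660156)
disc ((0.5025117993354797, 1.0163393020629883), 44.05750274658203)
tab ((-173.991455078125, 0.9717655181884766), (13.425644874572754, 35.96632385253906), 0.1357482224702835)
lug 37 ((1.1354660987854004, -23.285587310791016), (14.342890739440918, 21.04938316345215), 6.5471510887146) [298.43243243 165.51351351] 99.17950442638181
lug 37 ((-2.379150390625, 25.936450958251953), (14.005058288574219, 22.474586486816406), 6.749822616577148) [282.32432432 170.81081081] 99.43855187008684
guide ((-122.45698547363281, 1.2755813598632812), (35.78055191040039, 164.59405517578125), 89.82019805908203)
disc ((1.4220499992370605, 1.4824384450912476), 46.07157516479492)
tab ((-173.05184936523438, 1.496328353881836), (36.30354309082031, 16.49526023864746), 85.78640747070312)
```

View pics/w5.png

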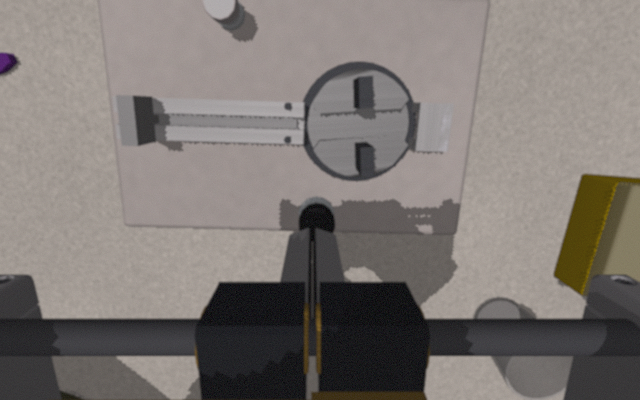

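Disc residual is about 0.08 to 0.09 rad (lugs at (364,91) and (366,160)), close to the nose's limit. I'll nudge it about 4° more.

```bash
python3 -c "
from h import *
print(plan(-32,26,178.5,90));print(plan(-32,26,78,90));print(plan(-16.6,26,78,90))"
```

```text
[-0.0365, 0.0321, 1.6546, 0.0846, 0.0072, -0.001]
[-0.0365, 0.0321, 1.6546, 0.0847, 0.0072, 0.0995]
[-0.0365, 0.0321, 1.6546, 0.0842, 0.0226, 0.0995]
```

Emit:
send_rows(
  series=[
    [0, 0, 1.6, 0.045, 0.005, 0, -1],
    [0, 0, 1.6, 0.085, 0.006, 0, -1],
    [0, 0, 1.6, 0.085, 0.006, 0.04, -1],
    [0, 0, 1.6, 0.085, 0.006, 0.08, -1],
    [0, 0, 1.6, 0.085, 0.006, 0.1, -1],
    [0, 0, 1.6, 0.085, 0.006, 0.1, -1],
    [0, 0, 1.6, 0.085, 0.015, 0.1, -1],
    [0, 0, 1.6, 0.085, 0.019, 0.1, -1],
  ],
)

```text
time_s: 6.0
ee_pos: [0.6017, -0.0935, 0.0988]
eef_rot: [3.14, -0.002, 0.491]
force: [1.0, 3.5, -1.1]
grip_width: 0.0002
```

```bash
python3 -c "
from h import *
print(where());print(plan(-16.6,26,78,90))"
```

```text
('t', 6.0, 'tip S', array([-18.5,  26.9]), np.float64(79.8), 'yawS', 90.0, array([ 3.14e+00, -2.00e-03]), 'F_S', array([-2.7,  2.5]), np.float64(-1.1), array([-0.21,  0.55,  1.47,  0.  ,  1.12,  0.87]), 0.0)
[0.0895, -0.1077, -0.023, -0.0009, 0.0019, 0.0018]
```

Emit:
send_rows(
  series=[
    [0, 0, 0, 0, 0.001, 0, -1],
    [0, 0, 0, 0, 0.0022, 0, -1],
    [0, 0, 0, 0, 0.0022, 0, -1],
    [0, 0, 0, 0, -0.012, 0, -1],
    [0, 0, 0, 0, -0.014, -0.04, -1],
    [0, 0, 0, -0.04, -0.016, -0.08, -1],
    [0, 0, 0, -0.085, -0.02, -0.1, -1],
    [0, 0, 0, -0.085, -0.02, -0.1, -1],
  ],
)

```text
time_s: 6.8
ee_pos: [0.514, -0.1158, 0.2002]
eef_rot: [3.138, -0.003, 0.49]
force: [0.1, 1.5, -0.8]
grip_width: 0.0003
```

```bash
python3 -c "
from h import *
print(where())
c=ctrl.camera('wrist');cv2.imwrite('pics/w6.png',c['pixels'][:,:,::-1]);np.savez('w6.npz',**c)
print(plan(-215,0,150,90),plan(-215,0,80,90))
"; python3 m.py w6.npz
```

```text
('t', 6.8, 'tip S', array([-40.3, -61. ]), np.float64(181.2), 'yawS', 89.9, array([ 3.138e+00, -3.000e-03]), 'F_S', array([-1.2,  0.8]), np.float64(-0.8), array([-0.29,  0.27,  1.62, -0.  ,  1.25,  0.79]), 0.0)
[0.1368, -0.1207, -0.0977, 0.0598, -0.175, 0.03] [0.1368, -0.1207, -0.0977, 0.0597, -0.1752, 0.1]
lug 498 ((-0.7164268493652344, 26.043710708618164), (9.966395378112793, 22.056276321411133), 2.212245225906372) [366.67269076  87.86546185] 101.49204164019591
lug 437 ((0.8067378997802734, -23.825428009033203), (9.969886779785156, 21.99208641052246), 0.9741045832633972) [366.13043478 156.44393593] 101.38131494142206
guide ((-124.5635986328125, 0.7497005462646484), (34.583091735839844, 155.0702667236328), 89.57837677001953)
disc ((0.3532913029193878, 0.9618354439735413), 44.00126647949219)
tab ((-173.84747314453125, 0.9874763488769531), (35.65126419067383, 13.493335723876953), 89.9037857055664)
```

View pics/w6.png

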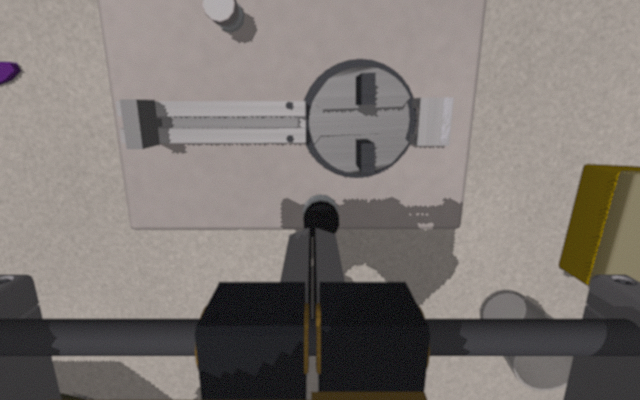

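The slot is now within about 0.035 rad of the guide. In the wrist view the lugs are at (366,88) and (366,156), and the tab top is at (130,125). Next I'll move behind the tab and lower.

Emit:
send_rows(
  series=[
    [0, 0, 0, 0.02, -0.05, 0, -1],
    [0, 0, 0, 0.04, -0.1, 0, -1],
    [0, 0, 0, 0.06, -0.145, 0, -1],
    [0, 0, 0, 0.06, -0.169, 0, -1],
    [0, 0, 0, 0.06, -0.169, 0.04, -1],
    [0, 0, 0, 0.06, -0.169, 0.08, -1],
    [0, 0, 0, 0.06, -0.169, 0.1, -1],
    [0, 0, 0, 0.06, -0.169, 0.1, -1],
  ],
)

```text
time_s: 7.65
ee_pos: [0.4876, 0.0629, 0.0939]
eef_rot: [-3.139, 0.005, 0.492]
force: [0.0, -0.2, 1.0]
grip_width: 0.0005
```

```bash
python3 -c "
from h import *
print(where())
c=ctrl.camera('wrist');cv2.imwrite('pics/w7.png',c['pixels'][:,:,::-1])
print(plan(-193,1,80,90),plan(-73.5,1,80,90))
"
```

```text
('t', 7.65, 'tip S', array([-2.102e+02,  2.000e-01]), np.float64(74.9), 'yawS', 90.0, array([-3.139,  0.005]), 'F_S', array([ 0.2, -0.1]), np.float64(1.0), array([0.05, 0.33, 1.81, 0.  , 1.  , 1.13]), 0.0)
[-0.0734, 0.1559, 0.0071, -0.0001, 0.0166, -0.003] [-0.0734, 0.1559, 0.0071, -0.0001, 0.1361, -0.0032]
```

View pics/w7.png

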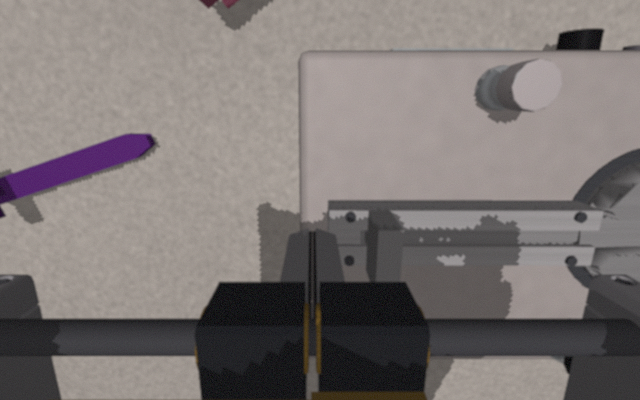

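The tip is behind the tab: fingers at (313,240), tab at (385,250). Next I'll push along +x.

Emit:
send_rows(
  series=[
    [0, 0, 0, 0, 0.01, -0.004, -1],
    [0, 0, 0, 0, 0.018, -0.004, -1],
    [0, 0, 0, 0, 0.026, -0.004, -1],
    [0, 0, 0, 0, 0.034, -0.004, -1],
    [0, 0, 0, 0, 0.042, -0.004, -1],
    [0, 0, 0, 0, 0.05, -0.004, -1],
    [0, 0, 0, 0, 0.058, -0.004, -1],
    [0, 0, 0, 0, 0.066, -0.004, -1],
  ],
)

```text
time_s: 8.5
ee_pos: [0.5207, 0.0033, 0.1012]
eef_rot: [-3.142, 0.0, 0.491]
force: [-2.2, 3.4, 3.3]
grip_width: 0.0007
```

```bash
python3 -c "
from h import *
print(where())
print(plan(-73.5,1,80,90))
c=ctrl.camera('side');crop(c,240,125,360,225,5,'pics/s8.png')
"
```

```text
('t', 8.5, 'tip S', array([-142.1,    1.2]), np.float64(82.2), 'yawS', 90.0, array([-3.142,  0.   ]), 'F_S', array([-4. , -0.4]), np.float64(3.3), array([-0.06,  0.37,  1.73,  0.  ,  1.04,  1.02]), 0.001)
[-0.0053, 0.0037, -0.0334, -0.0002, 0.0686, 0.0021]
```

View pics/s8.png

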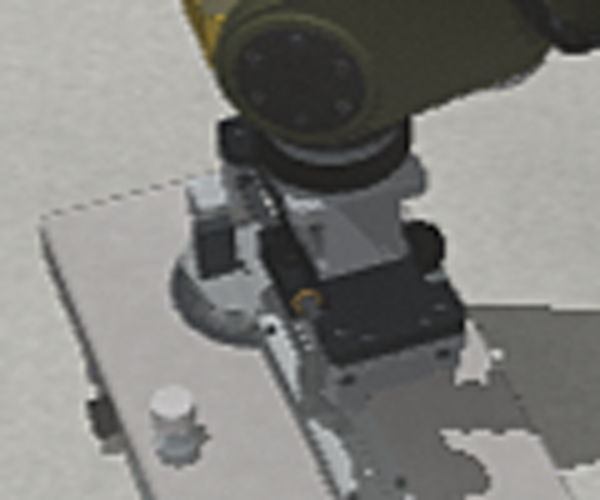

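The side view is mostly hidden by the arm, but the 4 N push shows the bar is sliding in. I'll continue.

Emit:
send_rows(
  series=[
    [0, 0, 0, 0, 0.008, 0.002, -1],
    [0, 0, 0, 0, 0.016, 0.002, -1],
    [0, 0, 0, 0, 0.024, 0.002, -1],
    [0, 0, 0, 0, 0.032, 0.002, -1],
    [0, 0, 0, 0, 0.04, 0.002, -1],
    [0, 0, 0, 0, 0.048, 0.002, -1],
    [0, 0, 0, 0, 0.055, 0.002, -1],
    [0, 0, 0, 0, 0.06, 0.002, -1],
  ],
)

```text
time_s: 9.35
ee_pos: [0.549, -0.0497, 0.0991]
eef_rot: [3.142, 0.0, 0.491]
force: [-0.2, 1.6, -0.6]
grip_width: 0.001
```

```bash
python3 -c "
from h import *
print(where())
print(plan(-73.5,1,80,90))
c=ctrl.camera('wrist');cv2.imwrite('pics/w9.png',c['pixels'][:,:,::-1])
"
```

```text
('t', 9.35, 'tip S', array([-82. ,   1.1]), np.float64(80.1), 'yawS', 90.0, array([3.142, 0.   ]), 'F_S', array([-1.5,  0.6]), np.float64(-0.6), array([-0.16,  0.44,  1.64, -0.  ,  1.06,  0.92]), 0.001)
[0.0005, 0.0076, -0.0452, -0.0001, 0.0085, 0.0001]
```

View pics/w9.png

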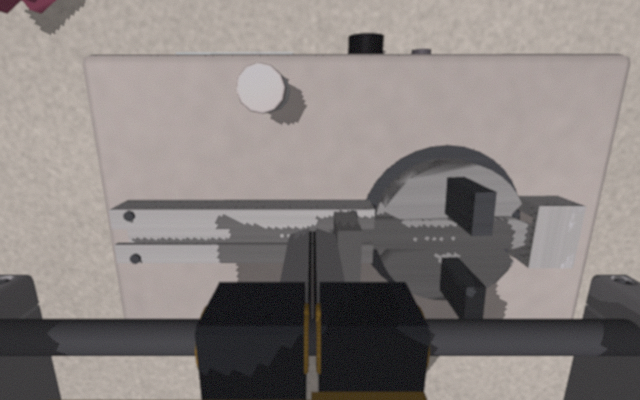

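The bar is through the slot, with the tab at (345,225) and the nose at the keeper around (520,235). I'll push the last 8 mm gently until the force rises.

Emit:
send_rows(
  series=[
    [0, 0, 0, 0, 0.002, 0, -1],
    [0, 0, 0, 0, 0.004, 0, -1],
    [0, 0, 0, 0, 0.006, 0, -1],
    [0, 0, 0, 0, 0.007, 0, -1],
    [0, 0, 0, 0, 0.008, 0, -1],
  ],
)

```text
time_s: 9.9
ee_pos: [0.5525, -0.0561, 0.0992]
eef_rot: [3.142, -0.0, 0.491]
force: [-0.9, 0.7, 0.2]
grip_width: 0.0004
```

```bash
python3 -c "
from h import *
print(where())"
```

```text
('t', 9.9, 'tip S', array([-74.7,   1.2]), np.float64(80.2), 'yawS', 90.0, array([ 3.142, -0.   ]), 'F_S', array([-1.1, -0.5]), np.float64(0.2), array([-0.17,  0.45,  1.63,  0.  ,  1.06,  0.91]), 0.0)
```

Emit:
send_rows(
  series=[
    [0, 0, 0, 0, 0.001, 0, -1],
    [0, 0, 0, 0, 0.002, 0, -1],
    [0, 0, 0, 0, 0.002, 0, -1],
  ],
)

```text
time_s: 10.2
ee_pos: [0.5535, -0.0579, 0.0992]
eef_rot: [3.141, -0.0, 0.491]
force: [-0.0, -0.5, 0.4]
grip_width: 0.0005
```

```bash
python3 -c "
from h import *
print(where())"
```

```text
('t', 10.2, 'tip S', array([-72.6,   1.2]), np.float64(80.2), 'yawS', 90.0, array([ 3.141, -0.   ]), 'F_S', array([ 0.4, -0.3]), np.float64(0.4), array([-0.17,  0.45,  1.63, -0.  ,  1.06,  0.91]), 0.0)
```

Emit:
send_rows(
  series=[
    [0, 0, 0, 0, 0.001, 0, -1],
    [0, 0, 0, 0, 0.002, 0, -1],
    [0, 0, 0, 0, 0.003, 0, -1],
    [0, 0, 0, 0, 0.003, 0, -1],
  ],
)

```text
time_s: 10.6
ee_pos: [0.5541, -0.0589, 0.0992]
eef_rot: [-3.138, 0.001, 0.492]
force: [-7.0, 13.8, 6.5]
grip_width: 0.0003
```

```bash
python3 -c "
from h import *
print(where())
c=ctrl.camera('wrist');cv2.imwrite('pics/w10.png',c['pixels'][:,:,::-1]);np.savez('w10.npz',**c)"; python3 m.py w10.npz
```

```text
('t', 10.6, 'tip S', array([-71.5,   1.3]), np.float64(80.2), 'yawS', 90.0, array([-3.138e+00,  1.000e-03]), 'F_S', array([-15.5,   0.3]), np.float64(6.5), array([-0.17,  0.45,  1.62,  0.  ,  1.07,  0.91]), 0.0)
lug 1329 ((-0.6507954597473145, 25.974552154541016), (11.218666076660156, 22.609346389770508), 1.037935733795166) [457.77577126 211.32505643] 101.2799600221011
lug 27 ((1.2441611289978027, -13.072507858276367), (9.112405776977539, 1.363832950592041), 4.721003532409668) [449.7037037  278.66666667] 92.99562325880382
guide ((-121.14569854736328, 0.9879589080810547), (162.33782958984375, 35.05139923095703), 0.17719373106956482)
disc ((0.8341492414474487, 1.3584847450256348), 44.40168762207031)
tab ((-67.32490539550781, 4.641933441162109), (27.359262466430664, 34.641761779785156), 89.97901916503906)
```

View pics/w10.png

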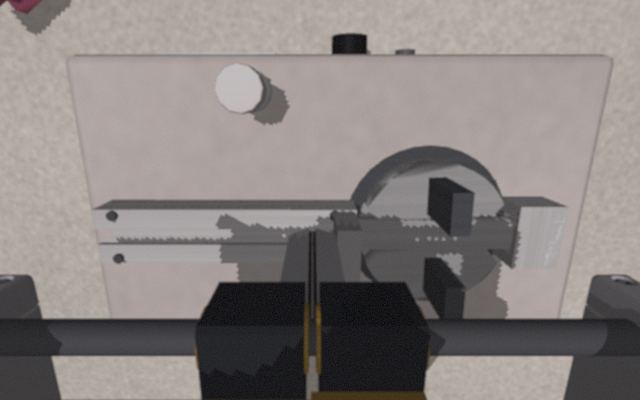

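The arm stalled at 15 N against the end stop, at the expected home position. I'll back off, rise, and verify.

Emit:
send_rows(
  series=[
    [0, 0, 0, 0, -0.01, 0, -1],
    [0, 0, 0, 0, -0.02, 0, -1],
    [0, 0, 0, 0, -0.02, -0.04, -1],
    [0, 0, 0, -0.03, -0.01, -0.08, -1],
    [0, 0, 0, -0.06, 0.02, -0.1, -1],
    [0, 0, 0, -0.065, 0.03, -0.1, -1],
    [0, 0, 0, -0.065, 0.03, -0.1, -1],
  ],
)

```text
time_s: 11.35
ee_pos: [0.5116, -0.1185, 0.1992]
eef_rot: [3.141, -0.001, 0.489]
force: [0.3, 0.9, 0.2]
grip_width: 0.0005
```

```bash
python3 -c "
from h import *
print(where())
c=ctrl.camera('wrist');cv2.imwrite('pics/w11.png',c['pixels'][:,:,::-1]);np.savez('w11.npz',**c)"; python3 m.py w11.npz
```

```text
('t', 11.35, 'tip S', array([-39. , -64.4]), np.float64(180.2), 'yawS', 89.8, array([ 3.141e+00, -1.000e-03]), 'F_S', array([-0.6,  0.7]), np.float64(0.2), array([-0.3 ,  0.27,  1.62, -0.  ,  1.25,  0.78]), 0.001)
lug 504 ((-0.7050142288208008, 26.000041961669922), (9.944522857666016, 21.926668167114258), 2.4483609199523926) [365.5952381   82.41468254] 101.47790964765018
lug 462 ((1.054257869720459, -23.870315551757812), (10.29590129852295, 22.10226058959961), 1.491328239440918) [365.32900433 151.70995671] 101.3923308349325
guide ((-121.18389892578125, 0.4388008117675781), (35.13068389892578, 161.87387084960938), 89.75379180908203)
disc ((0.4294455647468567, 0.8417627811431885), 44.08944320678711)
tab ((-55.380271911621094, -0.2646293640136719), (35.95173263549805, 10.23803424835205), 89.70320129394531)
```

View pics/w11.png

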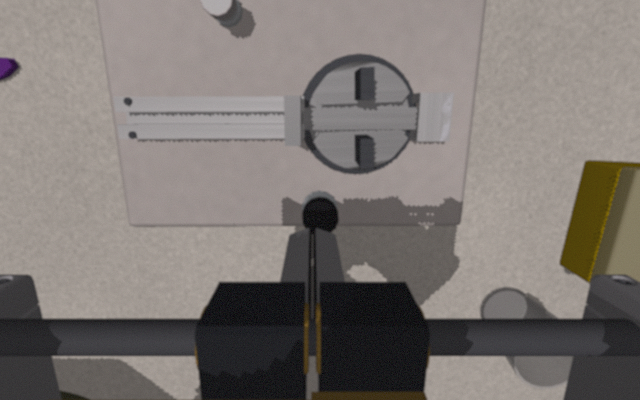

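The tab is at shaker x = -55.4 mm, which puts the nose at about +65.6 mm (fully home is +66). The bar lies through the slot between the lugs at (365,82) and (365,152), and the jar and vial are untouched.

```bash
python3 -c "
from h import *
print(ctrl.hand_in());print(where()[:4])"
```

```text
the job is handed in; nothing more can be done
None
the job is handed in; nothing more can be done
```

The shaker drive is locked and the job is handed in at about 11.4 s of the 48 s allowed. The hand-in reports no verdict, so what follows comes from my own last checks.

**What I did:** With closed fingertips I turned the disc about 85° clockwise by lug 1. I then nudged it a few degrees more, because the first push left it about 0.09 rad off. After that I pushed the bar by its tab's rear face until it stalled on the keeper's end wall at about 15 N, and backed the arm clear.

**Last checks:**
- **Bar:** the tab is at shaker x = −55.4 mm, so the nose is at about +65.6 mm (fully home is +66). It lies within about 1 mm of the centre line.
- **Disc:** the slot is about 0.035 rad out of line with the bar; the limit is 0.12.
- **Arm:** the fingertips are clear, about 180 mm above the bench, with no contact force beyond sensor noise.
- **Bystanders:** the jar and vial still stand on the deck in the last picture. I did not re-measure any of the bystanders.

**Disagreements:** the side and top cameras differed by about 4 mm on the shaker's position. I used their average, and the wrist camera then agreed with it to about 1 mm.

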